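# Gauge a wooden strip against the flip stop of a cut-off jig

## Robot

A 6-joint arm with a two-finger parallel gripper is mounted at the origin on the work surface. World frame = base frame: x ahead of the robot, y to its left, z up, the work surface at z = 0. Lengths are in m, angles in degrees, forces in N, time in s.
With the tool pointing down it reaches from about 0.325 to 0.85 m from the base axis. Payload 15.5 kg.
Tool frame: the origin (TCP) lies midway between the tips of the shut fingers; the grasp point (between the pads) lies 19 mm behind it; z points along the fingers, y is the line along which they close (so a half turn about z gives the same grasp; the last joint's range is limited). The gripper opens to 91 mm and grips with 3 to 60 N. Pads are 32 mm wide; open, the fingers measure 118 mm over their backs; the gripper's body (76 mm by 178 mm) begins 60 mm behind the grasp point.
Start: joints at [-70.101, 28.281, 77.091, -0, 74.628, -5.472], TCP at [0.268, -0.565, 0.192] pointing down, gripper open.
Joint ranges: [-166.48, 166.48], [-47.26, 123.95], [12.59, 153.08], [-70.14, 250.14], [6.76, 159.57], [-176.63, 176.63]. Speed limits (degrees/s): [108.29, 108.29, 147.25, 172.46, 172.46, 172.46].

## Interface

Orientations are given as a 3x3 rotation matrix whose columns are the frame's x, y, z axes.
In Python, from bench import ctrl gives the robot as it stands. The module is installed in compiled form; this text tells all that it offers. Calls block until the motion is done:
- ctrl.goto(position, orientation): joint-space move of the TCP to a pose.
- ctrl.move_l(position, vel=0.15, ori=None, contact_N=None): straight line of the TCP; ori=None keeps the orientation; vel is the mean speed in m/s. With contact_N (N) it stops when the force on the tool has changed by that much, and returns True; else False.
- ctrl.movej(angles): joint-space move.
- ctrl.command_gripper(opening): opening from 0.0 (shut) to 1.0 (fully open); the grip force is fixed at half the most; returns when the fingers have stopped.
- ctrl.sleep(seconds).
- ctrl.ik(position, orientation): joint angles nearest the present ones, or None.
- ctrl.read_camera(name): name is "scene" or "side" or "wrist"; returns the picture (420x560x3 uint8, blue, green, red); there is no depth.
- ctrl.camera_params(name): a dict with "fx", "fy", "cx", "cy" (pixels), "pose" (4x4, takes a point from camera to world coordinates); the wrist camera has in their place "T_tool_cam" (4x4, takes a point from camera to tool coordinates, whose origin is the TCP and whose axes are the flange's). Camera axes: x right, y up, looking along -z (the intrinsics and any distortion apply to the point x, -y, -z); pixel columns grow to the right and rows downward; lengths in m; the calibration is good to about 2 mm. A picture is of the moment at which its call begins: read the wrist's pose just before it. camera_params takes no time and is no camera call.
A pose or a line that the arm cannot do raises ctrl.MotionError and nothing moves.
- ctrl.sign_off(): hands the job in; it is judged then, once.
Readings, each from a call of its own:
- ctrl.current_t(): time.
- ctrl.current_q(): joint angles.
- ctrl.current_dq(): joint speeds.
- ctrl.current_effort(): joint torques, N m.
- ctrl.current_tool_pos(): TCP position.
- ctrl.current_eef_rot(): TCP orientation.
- ctrl.current_contact_force(): force on the tool from outside, world axes, zero at the start.
- ctrl.current_wrist_torque(): the same for the moment, N m.
- ctrl.current_grip_width(): opening from 0.0 (shut) to 1.0 (fully open).
- ctrl.current_grasp_force(): force on a finger pad.
Only numpy, scipy, OpenCV 4.12 (cv2) and the standard library are available. Lean on these libraries where they do the work, as an engineer would, in place of code of your own. Each camera call takes 0.05 s, during which the arm holds its last target. There are 200 camera calls.

## Task

Get the strip on the cut-off jig ready for sawing: flip the stop on the jig's fence fully down, lay the long wooden strip flat on the jig's bed and press it gently up against both the fence and the lowered stop, then flip the stop fully up again, leaving the strip in place. The stop's clamp is only lightly nipped, so do not shove the stop along the fence, and leave everything else on the bench undisturbed.

Things in the scene. Friction and masses are not known exactly. Their poses are not given: they have to be found in the camera images.
- jig: Cut-off jig fixed to the bench: plywood bed 141 x 320 mm, top 18 mm above the bench, and along its rear a low aluminium fence, 26 mm deep, 18 mm high above the bed. Origin: on the bench, under the middle of its length; x from front edge (-85 mm) to fence (its face at x = +30 mm), y along the fence (ends at +-160 mm). A 3 mm saw kerf crosses bed and fence at y = -30 mm.
- stop_carriage: Grey block of the flip stop, clamped on the fence at jig y = 55 to 115 mm, its top 30 mm above the bed, 46 mm long, black thumbscrew at its back. Origin: on the bed's top, at the fence's face, in the gauge plane (the lowered arm's face towards -y). Axes as the jig's. A gauged strip has its end at y = 0 and long side at x = 0, lying at x < 0, y < 0. Over about 6 N it slips along the fence.
- stop_hinge (a point): Axis of the stop arm's hinge: parallel to the fence, 22 mm behind the fence's face and 41 mm above the bed, in the middle of the arm's 10 mm thickness (5 mm in +y from the gauge plane). Axes as the jig's. Two grey lugs beside the arm, tops 54 mm above the bed.
- stop_grip (a point): Pinching point of the finger peg, a round bar 10 mm across on the stop arm's free end, parallel to the hinge, sticking out 32 mm to +y from the arm (this point 28 mm in +y from the gauge plane). Arm down: 40 mm in front of the hinge (-x) and 12 mm above it; it swings with the arm on a 42 mm circle about the hinge, up and to the rear. Fingers in front of and behind the peg can carry it round.
- flip_stop (a joint): Angle of the stop arm, an aluminium L 10 mm thick: 0 = fully down on its rest, arm level over the fence, its toe (x = -24 to -4 mm of stop_carriage) hanging in front of the fence to 6 mm above the bed; grows as it swings up and back, 1.57 = upright, 1.9 = fully up, at the rear limit. Stiff hinge: stays where it is left; the peg needs 2 to 4 N.
- strip: The work: a long light-wood strip 28 x 180 x 36 mm (x, y, z), about 0.13 kg, lying on the bench to the right of the jig. Origin: centre of its underside; y along its length. Both ends are alike. It stands twice as high as the fence, so it can be gripped across its 28 mm by its upper half even when it lies at the fence.
- offcut: Bystander: short wood offcut 30 x 55 x 16 mm on the front right corner of the jig's bed. Origin: centre of its underside.
- back_saw: Bystander: small back saw with a wooden handle, 320 x 46 x 24 mm, lying along the front of the jig. Origin: underside, near its middle.
- glazed_pot: Bystander: small white glazed pot with a handle, 68 mm across, 60 mm high, behind the jig. Origin: centre of its underside.
- phone: Bystander: dark phone 72 x 148 x 8 mm lying behind the jig. Origin: centre of its underside.
- flat_pencil: Bystander: flat pencil 8 x 168 x 7 mm lying towards the front right. Origin: its middle, underside.
- sanding_block: Bystander: cork sanding block 56 x 96 x 30 mm behind, between strip and jig. Origin: centre of its underside.
- try_square: Bystander: try square, wooden stock 22 x 110 x 14 mm with a steel blade 155 mm long, at the rear right. Origin: underside of the stock's middle.
Things that resemble listed ones, but are neither listed nor needed, are in the scene too. Several things have the shape of the strip; the one meant has the colours described above.

How it is judged (in metres and radians):
On the way, in this order (a step that is already met when the one before it is completed fails the run):
1. the stop is fully down on its rest (arm within 0.05 rad of down) (value of joint flip_stop below 0.05 rad), for 0.2 s.
2. with the stop down, the strip lies flat on the bed along the fence (within 1.8 mm, 0.02 rad) and is pressed endways against the stop (over 1.5 N) (value of joint flip_stop below 0.08 rad and contact force between strip and flip_stop above 1.5 N and x of strip in the frame of stop_carriage above -0.0158 m and angle between the y axis of strip and the y axis of stop_carriage, either way round below 0.02 rad and z of strip in the frame of stop_carriage below 0.002 m), for 0.2 s.
3. the stop is flipped up again (arm over 1.4 rad, about upright or farther back) (value of joint flip_stop above 1.4 rad), for 0.2 s.
At the end, for the whole second after the job is handed in: The stop arm is up (over 1.4 rad); the strip rests flat on the bed within 1.8 mm of touching the fence, its end within 1.8 mm of the stop's gauge plane, parallel to the fence within 0.02 rad, at rest; the stop's carriage has shifted less than 1.5 mm (value of joint flip_stop above 1.4 rad and y of strip in the frame of stop_carriage between -0.0918 and -0.0882 m and x of strip in the frame of stop_carriage between -0.0158 and -0.0122 m and z of strip in the frame of stop_carriage between -0.002 and 0.002 m and angle between the y axis of strip and the y axis of stop_carriage, either way round below 0.02 rad and angle between strip's own z axis and vertical below 0.03 rad and distance of stop_carriage from where it was at the start of the episode below 0.0015 m and linear speed of strip below 0.01 m/s).
It fails at once if the stop's carriage is shoved more than 1.5 mm along the fence (distance of stop_carriage from where it was at the start of the episode above 0.0015 m).
It fails at once if a bystander (offcut, saw, pot, phone, pencil, sanding block, square) is moved more than 15 mm (distance of any of offcut, back_saw, glazed_pot, phone, flat_pencil, sanding_block, try_square from where it was at the start of the episode above 0.015 m).
It also fails if it takes over 72 s, if anything falls off the work surface, if the arm or the gripper's body presses on something with over 40 N, if the wrist force passes 120 N, or if a joint passes its speed limit or range.

## Working session

There is one attempt and no reset: what is moved stays moved. The work goes in short steps, each a Python script; the robot and the scene stay as the last script left them, time stands still between calls to the robot, and variables do not carry over. Pictures are saved under pics/ and viewed, at most 10 in all, crops included, and the job is handed in when it is done.

```bash
mkdir -p pics
python3 - <<'E'
from bench import ctrl
import cv2,numpy as np
np.set_printoptions(precision=4,suppress=True)
for n in ["scene","side","wrist"]:
    im=ctrl.read_camera(n); cv2.imwrite(f"pics/{n}0.png",im)
    print(n,ctrl.camera_params(n))
a=cv2.imread("pics/scene0.png");
print(ctrl.current_t(),ctrl.current_eef_rot())
E
```

```text
scene {'fx': 504.5494643168344, 'fy': 504.5494643168344, 'cx': 275.6653656758684, 'cy': 193.95367781629008, 'pose': array([[ 0.5895, -0.5907,  0.551 ,  1.3344],
       [ 0.8077,  0.4369, -0.3958, -0.6687],
       [-0.007 ,  0.6784,  0.7347,  1.1344],
       [ 0.    ,  0.    ,  0.    ,  1.    ]])}
side {'fx': 427.0845825220295, 'fy': 427.0845825220295, 'cx': 281.2082335995941, 'cy': 210.0948206404506, 'pose': array([[-0.8272,  0.4299, -0.362 ,  0.1956],
       [-0.5619, -0.6454,  0.5174,  0.4133],
       [-0.0112,  0.6314,  0.7754,  0.7985],
       [ 0.    ,  0.    ,  0.    ,  1.    ]])}
wrist {'fx': 337.89194778391135, 'fy': 337.89194778391135, 'cx': 278.22421706722, 'cy': 211.3494064362548, 'T_tool_cam': array([[-0.0015,  0.972 ,  0.235 ,  0.0652],
       [ 1.    ,  0.0015,  0.0003,  0.0002],
       [-0.0001,  0.235 , -0.972 , -0.1927],
       [ 0.    ,  0.    ,  0.    ,  1.    ]])}
0.15 [[ 0.9036  0.4285 -0.0003]
 [ 0.4285 -0.9035  0.0009]
 [ 0.0001 -0.0009 -1.    ]]
```

View pics/scene0.png

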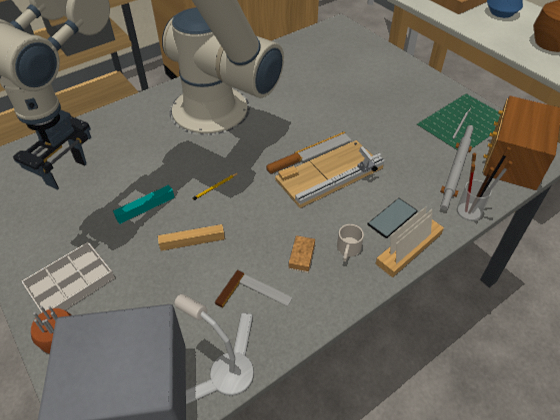

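View pics/side0.png

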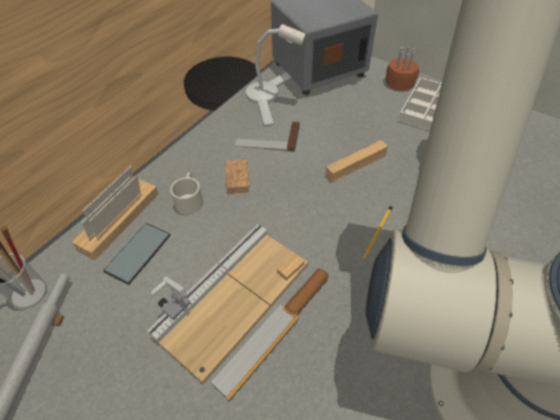

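Scene: strip (light wood) near (191,237), teal decoy at (145,203). Jig bed centre is about (330,172) and the stop about (370,160). Side view: the jig fence runs (268,230)→(155,335), stop about (172,298), raised arm about (170,285), strip (357,160).

```bash
cat > h.py <<'E'
from bench import ctrl
import cv2,numpy as np
np.set_printoptions(precision=4,suppress=True)
def cam(n):
    p=ctrl.camera_params(n)
    if n=="wrist":
        T=np.eye(4);T[:3,:3]=ctrl.current_eef_rot();T[:3,3]=ctrl.current_tool_pos();p["pose"]=T@p["T_tool_cam"]
    return p
def ray(p,uv):
    d=np.array([(uv[0]-p["cx"])/p["fx"],-(uv[1]-p["cy"])/p["fy"],-1.])
    return p["pose"][:3,3],p["pose"][:3,:3]@(d/np.linalg.norm(d))
def onplane(p,uv,z):
    o,d=ray(p,uv);return o+d*(z-o[2])/d[2]
def tri(obs):  # [(p,uv),...] -> point, residual
    A=np.zeros((3,3));b=np.zeros(3);R=[]
    for p,uv in obs:
        o,d=ray(p,uv);M=np.eye(3)-np.outer(d,d);A+=M;b+=M@o;R.append((o,M))
    x=np.linalg.solve(A,b);return x,max(np.linalg.norm(M@(x-o)) for o,M in R)
def proj(p,X):
    c=np.linalg.inv(p["pose"])@np.append(X,1);return np.array([p["cx"]+p["fx"]*c[0]/-c[2],p["cy"]-p["fy"]*c[1]/-c[2]])
def down(yaw): # closing axis (tool y) along world yaw deg
    a=np.radians(yaw);y=np.array([np.cos(a),np.sin(a),0]);z=np.array([0,0,-1.]);return np.c_[np.cross(y,z),y,z]
E
python3 - <<'E'
from h import *
S=cam("scene");D=cam("side")
for n,a,b in [("stripmid",(191,236),(357,160)),("fence R",(300,203),(266,229)),("fence L",(383,170),(153,334)),("offcut",(290,180),(291,269)),("carriage",(371,163),(174,302))]:
    x,r=tri([(S,a),(D,b)]);print(n,x,r)
print([onplane(D,u,.018) for u in [(308,258),(203,376)]])
for n in ["scene","side"]:
    im=cv2.imread(f"pics/{n}0.png");h=cv2.cvtColor(im,cv2.COLOR_BGR2HSV)
    c=(191,237) if n=="scene" else (357,160)
    print(n,h[c[1],c[0]])
    m=cv2.inRange(h,np.array([10,90,90]),np.array([25,255,255]))
    k,l,st,ce=cv2.connectedComponentsWithStats(m)
    i=l[c[1],c[0]];print(st[i]);pts=np.argwhere(l==i)[:,::-1].astype(np.float32)
    hull=cv2.convexHull(pts);print(cv2.approxPolyDP(hull,2.5,True)[:,0])
E
```

```text
stripmid [ 0.4887 -0.353   0.0213] 0.0006403007585317818
fence R [ 0.5631 -0.0363  0.018 ] 0.008292286217634054
fence L [ 0.6026  0.2789 -0.0005] 0.001042947292282376
offcut [0.4604 0.0095 0.0024] 0.004548520282276011
carriage [0.5908 0.2221 0.0535] 0.005268440550042866
[array([ 0.4369, -0.0294,  0.018 ]), array([0.4611, 0.2877, 0.018 ])]
scene [ 18 139 154]
[ 158  224   67   27 1016]
[[222. 225.]
 [223. 239.]
 [161. 250.]
 [158. 235.]]
side [ 17 113 180]
[327 141  60  40 967]
[[386. 145.]
 [384. 154.]
 [333. 180.]
 [327. 176.]
 [327. 166.]
 [379. 141.]]
```

Run:
```python
from h import *
import pickle
R=down(-4.4);P={}
for n,p in [("s1",(.49,-.40,.22)),("s2",(.49,-.30,.22)),("j1",(.57,.12,.27)),("j2",(.57,.22,.27))]:
    try: ctrl.goto(p,R)
    except ctrl.MotionError as e: print(n,e);continue
    P[n]=cam("wrist");im=ctrl.read_camera("wrist");cv2.imwrite(f"pics/{n}.png",im)
    print(n,ctrl.current_q(),ctrl.current_t())
pickle.dump(P,open("P.pkl","wb"))
a=[cv2.imread(f"pics/{n}.png") for n in P]
cv2.imwrite("pics/j12.png",np.hstack([cv2.resize(i,(400,300)) for i in a[:2]]))
```

```text
s1 [-44.7468  27.564   73.8153  -0.0178  78.6408 -40.1765] 1.275
s2 [-37.5078  22.6918  82.17    -0.0159  75.0996 -33.0297] 1.8083
j1 [ 5.9103 21.0911 76.7374 -0.0131 82.1889 10.3909] 3.4417
j2 [15.4586 23.5975 72.6817 -0.0201 83.743  19.8768] 3.975
```

View pics/j1.png

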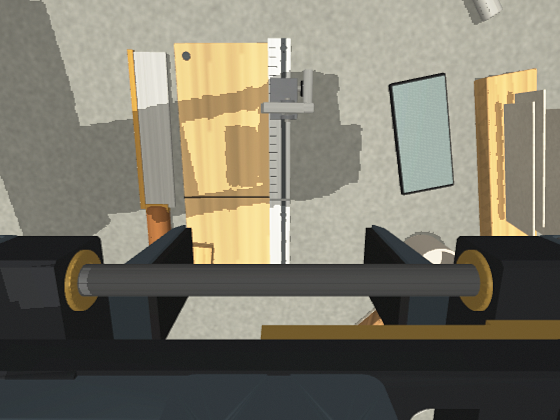

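View pics/j2.png

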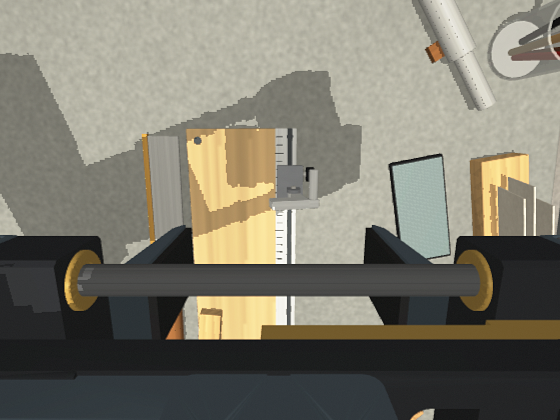

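View pics/j12.png

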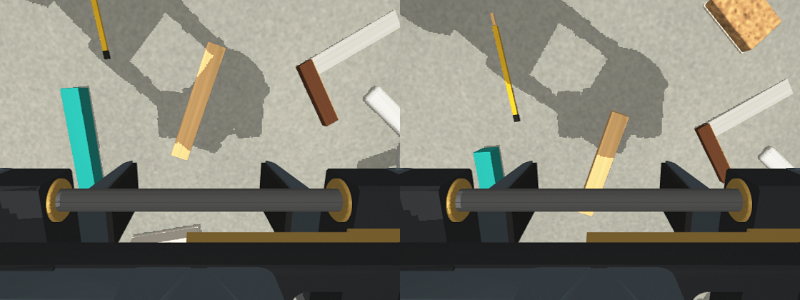

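j1: fence face runs along col ~268, kerf at row 197; stop arm's edge is at row ~110, cols 262–313; peg at (308,70–105), arm up. j2: stop at row ~203, peg (313,170–198). Strip pictures: light strip clear of others, tilted ~20° from image vertical.

Run:
```python
from h import *
import pickle
P=pickle.load(open("P.pkl","rb"))
for n in ["s1","s2"]:
    im=cv2.imread(f"pics/{n}.png");h=cv2.cvtColor(im,cv2.COLOR_BGR2HSV)
    m=cv2.inRange(h,np.array([10,70,80]),np.array([26,255,255]));m[235:]=0
    k,l,st,ce=cv2.connectedComponentsWithStats(m)
    j=[i for i in range(1,k) if st[i][4]>800 and 230<ce[i][0]<330];
    for i in j:
        hull=cv2.convexHull(np.argwhere(l==i)[:,::-1].astype(np.int32));c=cv2.approxPolyDP(hull,2.5,True)[:,0]
        print(n,st[i]);[print(u,onplane(P[n],u,.036)[:2],onplane(P[n],u,0)[:2]) for u in c]
# jig
for n in ["j1","j2"]:
    im=cv2.imread(f"pics/{n}.png");h=cv2.cvtColor(im,cv2.COLOR_BGR2HSV)
    pts=[];fl=[]
    for v in range(20,235):
        s=h[v,:,1].astype(int);w=(s>70)&(h[v,:,0]>10)&(h[v,:,0]<28)
        w[:170]=False;w[300:]=False
        u=np.flatnonzero(w)
        if len(u)>60: pts.append((u[-1]+.5,v));fl.append((u[0]-.5,v))
    for nm,q,z in [("fenceedge",pts,.036),("bedfront",fl,.018)]:
        W=np.array([onplane(P[n],u,z)[:2] for u in q]);
        f=np.polyfit(W[:,1],W[:,0],1);r=abs(np.polyval(f,W[:,1])-W[:,0]);g=r<np.median(r)*2.5+1e-4
        f=np.polyfit(W[g,1],W[g,0],1);print(n,nm,"x=%.4f at y=.15, slope deg %.2f"%(np.polyval(f,.15),np.degrees(np.arctan(f[0]))),"y",W[:,1].min(),W[:,1].max(), q[0],q[-1])
a=cv2.imread("pics/j1.png")[55:130,240:340];b=cv2.imread("pics/j2.png")[150:225,240:340]
cv2.imwrite("pics/crop1.png",np.vstack([cv2.resize(i,None,fx=4,fy=4,interpolation=0) for i in (a,b)]))
print(P["j1"]["pose"][:3,3],P["j2"]["pose"][:3,3])
```

```text
s1 [ 239   58   77  167 4338]
[313  66] [ 0.5352 -0.2746] [ 0.5392 -0.2688]
[315  71] [ 0.5371 -0.2796] [ 0.5412 -0.2743]
[262 223] [ 0.4669 -0.4388] [ 0.4643 -0.4486]
[240 217] [ 0.4423 -0.4296] [ 0.4374 -0.4386]
[290  60] [ 0.5119 -0.2669] [ 0.5136 -0.2603]
s2 [ 267  154   54   81 2173]
[319 163] [ 0.5367 -0.2746] [ 0.5408 -0.2784]
[294 234] [ 0.5035 -0.3547] [ 0.5044 -0.3661]
[267 234] [ 0.472  -0.3522] [ 0.47   -0.3634]
[295 154] [ 0.5108 -0.2627] [ 0.5124 -0.2653]
j1 fenceedge x=0.5600 at y=.15, slope deg 4.47 y 0.05128835994542513 0.28215089297694146 (np.float64(267.5), 43) (np.float64(269.5), 234)
j1 bedfront x=0.4455 at y=.15, slope deg 4.38 y 0.05433652630976854 0.2952491881898196 (np.float64(173.5), 43) (np.float64(190.5), 234)
j2 fenceedge x=0.5593 at y=.15, slope deg 4.63 y 0.15194154661093498 0.2861976247999266 (np.float64(274.5), 129) (np.float64(274.5), 234)
j2 bedfront x=0.4453 at y=.15, slope deg 4.37 y 0.15508855482647874 0.29503761735004225 (np.float64(185.5), 129) (np.float64(192.5), 234)
[0.5745 0.1844 0.4625] [0.5743 0.2856 0.4624]
```

View pics/crop1.png

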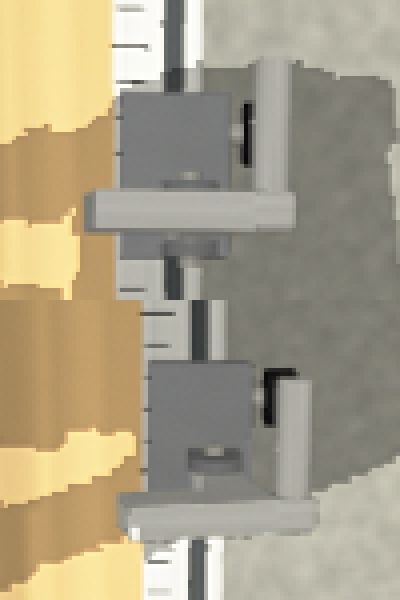

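Crop: the arm's −y edge is at j1 row ≈112.3 (left end (262.5,112.3)) and j2 ≈(270.5,210.5). The peg's axis is at col 308.5 (j1) with its tip at row 69.5; in j2, (313.8,170).

Run:
```python
from h import *
import pickle
P=pickle.load(open("P.pkl","rb"));a,b=P["j1"],P["j2"]
yaw=np.radians(4.43);ex=np.array([np.cos(yaw),-np.sin(yaw)]);ey=np.array([np.sin(yaw),np.cos(yaw)])
F=np.array([.5597,.15])
def loc(X):return np.r_[ (X[:2]-F)@ex,(X[:2]-F)@ey,X[2]]
for n,u,v in [("toe -y",(262.5,112.3),(270.5,210.5)),("arm right -y",(313.7,112.3),(319.5,207.5)),("pegtip",(308.5,69.5),(313.8,170.)),("peg root",(308.5,103),(313.8,199))]:
    x,r=tri([(a,u),(b,v)]);print(n,x,r,loc(x))
print([loc(onplane(a,u,.114)) for u in [(262.5,112.3)]],[loc(onplane(b,u,.114)) for u in [(270.5,210.5)]])
print("peg z.098",loc(onplane(a,(308.5,69.5),.096)),loc(onplane(b,(313.8,170),.096)))
# left end of fence, right kerf
print("fence +y end",loc(onplane(a,(280,37.5),.036)),"bed end",loc(onplane(a,(220,42.5),.018)),"kerf",loc(onplane(a,(230,197),.018)))
```

```text
toe -y [0.5602 0.202  0.1111] 0.00034043705147537276 [-0.0035  0.0519  0.1111]
arm right -y [0.6132 0.1984 0.0994] 0.00037995942967852597 [0.0496 0.0524 0.0994]
pegtip [0.6097 0.2401 0.0988] 0.0001869229020450378 [0.0429 0.0937 0.0988]
peg root [0.6081 0.2081 0.0977] 8.98434554215497e-05 [0.0437 0.0617 0.0977]
[array([-0.003 ,  0.0518,  0.114 ])] [array([-0.0038,  0.0526,  0.114 ])]
peg z.098 [0.0434 0.0942 0.096 ] [0.043  0.0934 0.096 ]
fence +y end [0.0149 0.1384 0.036 ] bed end [-0.0574  0.1373  0.018 ] kerf [-0.0521 -0.0526  0.018 ]
```

```bash
cat >> h.py <<'E'
yaw=np.radians(4.43);ex=np.array([np.cos(yaw),-np.sin(yaw)]);ey=np.array([np.sin(yaw),np.cos(yaw)])
F=np.array([.5597,.15]);G=.0522;R0=down(-4.43)
def W(x,y,z): return np.r_[F+x*ex+y*ey,z]   # local: x from fence face, y along fence, z world
def L(X): return np.r_[(X[:2]-F)@ex,(X[:2]-F)@ey,X[2]]
def peg(phi,r=.042):
    return .0205-r*np.cos(np.radians(phi)),.059+r*np.sin(np.radians(phi))
def f(): 
    F_=ctrl.current_contact_force();return np.r_[F_[:2]@ex,F_[:2]@ey,F_[2]]
E
python3 - <<'E'
from h import *
PY=G+.030
ctrl.command_gripper(.19)
ctrl.goto(W(.0435,PY,.16),R0)
print(f(),L(ctrl.current_tool_pos()),ctrl.current_grip_width())
print(ctrl.move_l(W(.0435,PY,.085),.06,contact_N=5))
print(f(),L(ctrl.current_tool_pos()))
for ph in range(120,14,-8):
    x,z=peg(ph);ctrl.move_l(W(x,PY,z-.011),.06);print(ph,f(),L(ctrl.current_tool_pos()))
print(ctrl.current_t())
cv2.imwrite("pics/w5.png",ctrl.read_camera("wrist"))
D=ctrl.read_camera("side");S=ctrl.read_camera("scene")
cv2.imwrite("pics/c5.png",np.hstack([cv2.resize(D[230:370,100:290],None,fx=2,fy=2),cv2.resize(S[110:250,260:450],None,fx=2,fy=2)]))
E
```

```text
[ 0.31   -0.8053  0.2081] [0.0436 0.0823 0.1608] 0.19072552523717215
False
[-0.1813  0.1475 -0.243 ] [0.0437 0.0823 0.0854]
120 [-0.5072  0.4381  1.0641] [0.0414 0.0822 0.0845]
112 [-0.6665  0.281   0.0568] [0.036  0.0823 0.0872]
104 [0.2326 0.2714 0.3108] [0.0304 0.0822 0.0889]
96 [ 0.0863  0.3874 -0.0509] [0.0245 0.0822 0.0898]
88 [-0.5989 -1.0513  0.1043] [0.0186 0.0822 0.09  ]
80 [ 0.3596  0.4092 -0.1105] [0.0128 0.0822 0.0893]
72 [ 0.3143  0.2861 -0.1704] [0.0071 0.0822 0.0878]
64 [-0.2995  0.16   -0.3695] [0.0016 0.0822 0.0856]
56 [-0.0756 -0.0256 -0.3592] [-0.0034  0.0821  0.0826]
48 [-0.0449  0.5483 -0.5827] [-0.0081  0.0821  0.079 ]
40 [-0.4029 -0.1398  0.2897] [-0.0122  0.0821  0.0747]
32 [-0.2901 -0.4443 -0.1538] [-0.0156  0.0821  0.0699]
24 [0.0902 0.798  0.1818] [-0.0183  0.0821  0.0647]
16 [ 0.9406 -0.0613  0.0385] [-0.0202  0.0821  0.0592]
10.6
```

View pics/c5.png

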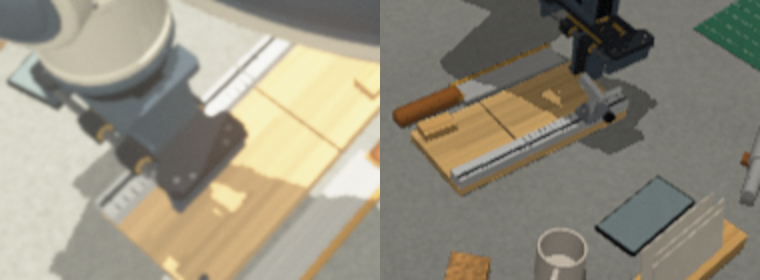

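Inconclusive: the forces were near zero, and the gripper hides the stop in the side view. Check the wrist view.

View pics/w5.png

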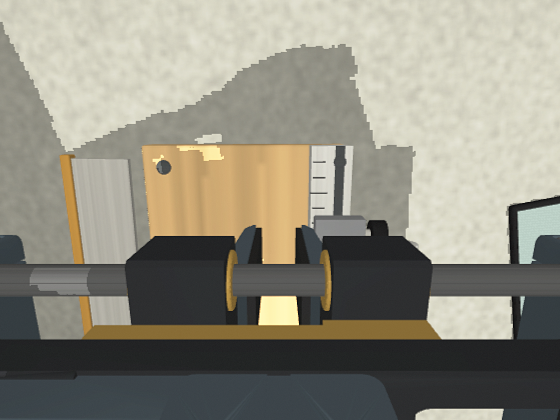

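Run:
```python
from h import *
PY=G+.030
ctrl.command_gripper(.35)
ctrl.move_l(W(-.020,PY,.125),.08)
ctrl.command_gripper(0)
ctrl.sleep(.2);print("free",f())
c=ctrl.move_l(W(-.020,PY,.0735),.04,contact_N=7);print(c,f(),L(ctrl.current_tool_pos()))
ctrl.sleep(.2);print(f(),L(ctrl.current_tool_pos()))
ctrl.move_l(W(-.020,PY,.16),.1)
ctrl.goto(W(.01,-.03,.27),R0)
import pickle
p=cam("wrist");im=ctrl.read_camera("wrist");pickle.dump(p,open("P6.pkl","wb"));cv2.imwrite("pics/w6.png",im)
u=proj(p,W(0,G,.07)).astype(int);print(u,ctrl.current_t())
cv2.imwrite("pics/c6.png",cv2.resize(im[max(u[1]-60,0):u[1]+40,u[0]-70:u[0]+70],None,fx=5,fy=5,interpolation=0))
```

```text
free [-0.0568 -0.2578 -0.5168]
False [-0.2088  0.0809 -0.406 ] [-0.0199  0.0823  0.0738]
[ 0.4704 -0.0635  0.2147] [-0.0199  0.0822  0.0737]
[270 114] 16.3667
```

View pics/c6.png

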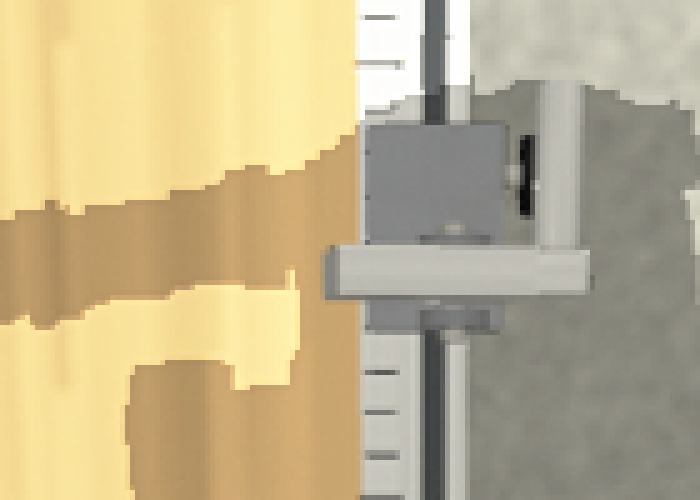

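The arm is still up, as before: the fingers passed without engaging the peg. I'll go to the full grasp depth (peg at the grasp point) and confirm by closing on it.

Run:
```python
from h import *
import pickle
p=pickle.load(open("P6.pkl","rb"));u=proj(p,W(0,G,.07)).astype(int)
pc=(u[0]-70+(562+.5)/5,u[1]-60+165/5);print(pc,L(onplane(p,pc,.095)))
PY=G+.030
ctrl.command_gripper(.4)
ctrl.goto(W(.0435,PY,.16),R0)
c=ctrl.move_l(W(.0435,PY,.075),.06,contact_N=5);print(c,f(),L(ctrl.current_tool_pos()))
if not c:
    ctrl.command_gripper(0);print(ctrl.current_grip_width()*91,ctrl.current_grasp_force(),f())
    ctrl.sleep(.2);print(f(),ctrl.current_t())
```

```text
(np.float64(312.5), np.float64(87.0)) [0.0439 0.0782 0.095 ]
False [-0.3843 -0.462   0.0714] [0.0437 0.0823 0.0754]
7.5012659181909225 28.862688839435577 [-1.5049  0.363  -0.1088]
[-1.6642  0.2639  0.0818] 20.0917
```

Run:
```python
from h import *
PY=G+.030
print(ctrl.current_grip_width()*91)
for ph in range(118,82,-9):
    x,z=peg(ph);ctrl.move_l(W(x,PY,z-.019),.05);print(ph,f(),L(ctrl.current_tool_pos()),ctrl.current_grip_width()*91,ctrl.current_grasp_force())
D=ctrl.read_camera("scene")
cv2.imwrite("pics/c7.png",cv2.resize(D[110:210,300:420],None,fx=5,fy=5))
```

```text
7.568816861984366
118 [-0.5053 -0.0998 -1.0672] [0.04   0.0822 0.0771] 6.740079513125583 27.26142168045044
109 [ 1.9168 -1.8328 13.9946] [0.0355 0.0825 0.0816] 0.3489852611138876 7.358895912766457
100 [-0.3364 -1.6113 13.3816] [0.0288 0.0825 0.0831] 0.21197179553581014 7.196957711130381
91 [-0.8419 -0.6231 14.9453] [0.0219 0.0825 0.0837] 0.2075417337248979 7.450795322724787
```

View pics/c7.png

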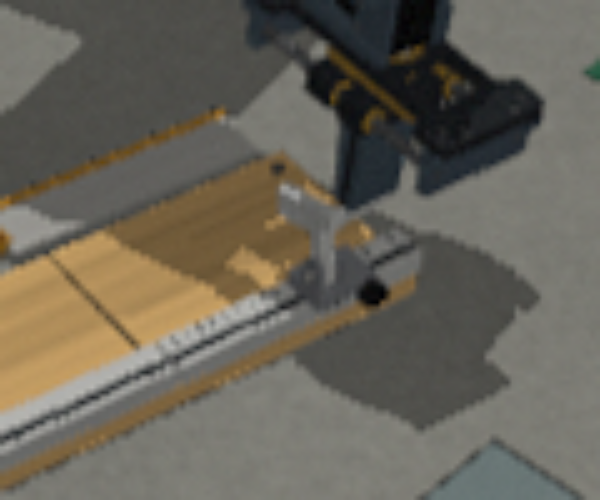

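The shut fingers slipped off the peg's top. The arm is about upright, with its toe at crop (290,195) and fingertip bottom at crop ~(350,205), so px (370,151). Check the fingertip's height against the reported TCP.

Run:
```python
from h import *
S=cam("scene")
for z in [.07,.0837,.095,.105,.115]: print(z,(proj(S,W(.0219,.0825,z))-[300,110])*5)
print("peg expected upright root/tip",(proj(S,W(.025,G+.01,.101))-[300,110])*5,(proj(S,W(.025,G+.042,.101))-[300,110])*5, "hinge",(proj(S,W(.022,G+.005,.059))-[300,110])*5)
w=cam("wrist");print([proj(w,W(.0219,.0825,z)) for z in (.0837,.1)],f())
```

```text
0.07 [356.6077 237.6909]
0.0837 [359.5791 221.267 ]
0.095 [362.0594 207.5578]
0.105 [364.2769 195.3011]
0.115 [366.5159 182.9256]
peg expected upright root/tip [340.2384 215.2945] [381.7666 196.2068] hinge [322.0155 265.9238]
[array([279.1964, 241.8213]), array([279.4014, 251.3309])] [-1.5487 -1.9801 15.7427]
```

The fingertips seem to sit about 20 mm above the reported TCP. A touch-off on the bed (z = 0.018) will settle it.

Run:
```python
from h import *
p=L(ctrl.current_tool_pos())
ctrl.move_l(W(p[0],p[1],.125),.15)
ctrl.move_l(W(-.055,.10,.085),.2)
ctrl.move_l(W(-.055,.10,.05),.15,contact_N=6)
c=ctrl.move_l(W(-.055,.10,.014),.03,contact_N=4);print(c,L(ctrl.current_tool_pos()),f(),ctrl.current_t())
ctrl.move_l(W(-.055,.10,.10),.2)
cv2.imwrite("pics/w8.png",ctrl.read_camera("wrist"));print(ctrl.current_t())
```

```text
False [-0.0549  0.1001  0.0142] [-0.0101 -0.3217  0.334 ] 23.8583
24.4917
```

Run:
```python
from h import *
ctrl.move_l(W(-.055,.10,.02),.2)
c=ctrl.move_l(W(-.055,.10,-.012),.03,contact_N=4);z=ctrl.current_tool_pos()[2];print(c,z,f())
if not c: raise SystemExit
TZ=.018-z; print("tip offset",TZ)
open("h.py","a").write(f"TZ={TZ:.4f}  # real tip z minus reported TCP z\n")
PY=G+.030
ctrl.move_l(W(-.055,.10,.11),.25)
ctrl.command_gripper(.5)
ctrl.goto(W(.036,PY,.125-TZ),R0)
c=ctrl.move_l(W(.036,PY,.083-TZ),.08,contact_N=5);print(c,L(ctrl.current_tool_pos()),f())
if not c:
    ctrl.command_gripper(0);print(ctrl.current_grip_width()*91,ctrl.current_grasp_force(),f(),ctrl.current_t())
```

```text
True 0.005078173639205291 [-0.266  -2.411  11.5017]
tip offset 0.012921826360794707
False [0.036  0.0823 0.0702] [ 0.3568  0.3288 -0.4444]
9.09488383468904 29.99970853328705 [-3.6579  0.3886 -1.3977] 28.8333
```

Run:
```python
from h import *
PY=G+.030
ctrl.command_gripper(.155)
for ph in list(range(104,20,-10))+[17]:
    x,z=peg(ph);ctrl.move_l(W(x-(.001 if ph<60 else 0),PY,z-.015-TZ),.07);print(ph,f())
ctrl.command_gripper(.0);print("w",ctrl.current_grip_width()*91,f())
ctrl.command_gripper(.35)
x,z=peg(16.7);ctrl.move_l(W(x,PY,.105-TZ),.15)
ctrl.command_gripper(0)
c=ctrl.move_l(W(x,PY,.073-TZ),.03,contact_N=8);print(c,L(ctrl.current_tool_pos())+[0,0,TZ],f(),ctrl.current_t())
```

```text
104 [-0.72   -0.6333  0.7742]
94 [0.3373 0.4497 0.1211]
84 [ 0.0362  0.2777 -0.5778]
74 [-0.2361  0.1329 -0.0848]
64 [0.0375 0.1284 0.062 ]
54 [-0.37    0.2872 -0.7926]
44 [ 0.3471  0.0987 -0.2861]
34 [ 3.553  -0.1199 -2.0155]
24 [ 6.2964  1.5572 -4.2431]
17 [ 8.8589  1.6558 -3.084 ]
w 8.501230368593356 [19.2586 -0.9055 -8.8834]
False [-0.0196  0.0823  0.0732] [-0.4262 -0.0375  1.1875] 34.8333
```

Run:
```python
from h import *
PY=G+.030
x,z=peg(16.7)
c=ctrl.move_l(W(x+.001,PY,.056-TZ),.02,contact_N=8);print(c,L(ctrl.current_tool_pos())+[0,0,TZ],f(),ctrl.current_t())
ctrl.sleep(.15);print(f(),L(ctrl.current_tool_pos())+[0,0,TZ])
S=ctrl.read_camera("scene");cv2.imwrite("pics/sc9.png",S)
```

```text
True [-0.0192  0.0825  0.0667] [-4.0728 -0.1444 15.3073] 35.3083
[-2.6168 -0.4137 13.1656] [-0.0193  0.0824  0.0668]
```

The hard stop at 13 N and the peg-top heights in both arm positions agree: the real tip is ~22 mm above the reported TCP. The bed touch most likely met the peg with the gripper's body. The stop is down. Next I pick up the strip, touching its top first to confirm the tip height.

Run:
```python
from h import *
x,z=peg(16.7)
ctrl.move_l(W(x,G+.03,.12),.25)
Rs=down(-22.9);C=np.array([.489,-.3526])
ctrl.goto(np.r_[C,.05],Rs)
c=ctrl.move_l(np.r_[C,-.002],.05,contact_N=4);zt=ctrl.current_tool_pos()[2];print(c,zt,f())
TZ=.036-zt;print("TZ",TZ,ctrl.current_t())
if not c or not .008<TZ<.03: raise SystemExit
open("h.py","a").write(f"TZ={TZ:.4f}\n")
ctrl.move_l(np.r_[C,zt+.02],.2);ctrl.command_gripper(.55)
c=ctrl.move_l(np.r_[C,.0215-TZ],.1,contact_N=6);print(c,ctrl.current_tool_pos())
ctrl.command_gripper(0);print(ctrl.current_grip_width()*91,ctrl.current_grasp_force(),ctrl.current_t())
```

```text
True 0.014474777252701868 [-2.9142  1.0621 14.0674]
TZ 0.02152522274729813 38.7667
False [ 0.4889 -0.3525 -0.0001]
27.688819047097322 29.96000736951828 40.8583
```

Run:
```python
from h import *
p=ctrl.current_tool_pos()
ctrl.move_l([p[0],p[1],.12],.2)
X,Y=-.021,G-.090-.006
ctrl.goto(W(X,Y,.12),R0)
ctrl.move_l(W(X,Y,.035),.2);
print(f(),L(ctrl.current_tool_pos()))
c=ctrl.move_l(W(X,Y,.012),.015,contact_N=4);print("bed",c,L(ctrl.current_tool_pos()),f())
z=ctrl.current_tool_pos()[2]
z+=.0008
ctrl.move_l(W(X,Y,z),.05);ctrl.sleep(.1);print("lift",f(),ctrl.current_grip_width()*91)
c=ctrl.move_l(W(X+.014,Y,z),.01,contact_N=3.5);q=L(ctrl.current_tool_pos());print("fence",c,q,f(),ctrl.current_t())
```

```text
[-0.2381  0.2836 -1.2192] [-0.0205 -0.0442  0.0354]
bed True [-0.021  -0.0438  0.0182] [-0.1037  0.2705  4.6044]
lift [-0.2993  0.4419 -1.5202] 27.707246153819682
fence True [-0.0135 -0.0439  0.0185] [ 0.5619  0.0251 -0.8234] 46.1333
```

Run:
```python
from h import *
q=L(ctrl.current_tool_pos());x,y,z=q[0],-.0438,.0189
for i in range(8):
    fx=np.mean([f()[0] for _ in range(3)])
    if fx<-3: break
    x+=.0003;ctrl.move_l(W(x,y,z),.006)
ctrl.sleep(.1);print("x",i,x,L(ctrl.current_tool_pos()),f())
x-=.0002;ctrl.move_l(W(x,y,z),.01)
c=ctrl.move_l(W(x,y+.012,z),.007,contact_N=2.5);print("y",c,L(ctrl.current_tool_pos()),f())
ctrl.sleep(.1);print(f(),L(ctrl.current_tool_pos()),ctrl.current_t())
```

```text
x 3 -0.012603012623953627 [-0.013  -0.0439  0.0188] [-5.4158 -0.1211 -0.8056]
y True [-0.0136 -0.0384  0.0185] [ 0.0904  0.433  -1.4834]
[ 1.0691  0.2019 -0.3547] [-0.014  -0.0384  0.0183] 48.2833
```

Run:
```python
from h import *
x,z=-.0131,.0188;y=L(ctrl.current_tool_pos())[1]
log=[]
for i in range(14):
    ctrl.move_l(W(x,y,z),.01);ctrl.sleep(.05);fy=np.mean([f()[1] for _ in range(3)]);log.append((round(y,4),round(fy,2)))
    if fy<-2.6: break
    y+=.0002
print(log);ctrl.sleep(.3);print(f(),L(ctrl.current_tool_pos()),ctrl.current_t())
```

```text
[(np.float64(-0.0384), np.float64(0.16)), (np.float64(-0.0382), np.float64(-2.58)), (np.float64(-0.038), np.float64(-4.2))]
[-1.8833 -4.8637 -2.7768] [-0.0132 -0.0382  0.0187] 49.5833
```

Run:
```python
from h import *
ctrl.move_l(W(-.0132,-.0383,.0183),.02)
ctrl.command_gripper(.5)
print("rel",f(),L(ctrl.current_tool_pos()))
ctrl.move_l(W(-.0132,-.0385,.09),.2)
PY=G+.030
ctrl.command_gripper(.25)
ctrl.goto(W(-.0185,PY,.10-TZ),R0)
c=ctrl.move_l(W(-.0185,PY,.058-TZ),.08,contact_N=5);print(c,f(),ctrl.current_t())
if c: raise SystemExit
ctrl.command_gripper(.14);print(ctrl.current_grip_width()*91,f())
for ph in range(22,126,8):
    x,z=peg(ph);ctrl.move_l(W(x+.0015,PY,z-.014-TZ),.08);print(ph,f())
print(ctrl.current_t())
```

```text
rel [-0.1769 -0.2792  0.6746] [-0.0131 -0.0382  0.0183]
False [ 1.1071 -0.2278  0.3413] 52.6
12.699104194064251 [0.213  0.7815 0.9166]
22 [ 0.1518 -0.6902 -0.0184]
30 [-4.999  -0.7495  2.7154]
38 [-11.4076   0.7608   7.3208]
46 [-21.2038   2.0691  12.8233]
54 [-29.0703   2.7746  22.2008]
62 [-40.5108   4.0632  30.9643]
70 [-5.4641  0.0451  3.2619]
78 [-1.07    1.0815  0.3633]
86 [-0.2963 -0.8791 -0.8439]
94 [ 1.0225 -1.2626 -1.0897]
102 [-0.0957 -1.2833 -0.0716]
110 [-0.098  -0.6916  0.4191]
118 [-0.572   0.8601 -0.618 ]
56.2333
```

Run:
```python
from h import *
ctrl.command_gripper(0);w=ctrl.current_grip_width()*91;print("w",w,f())
ctrl.command_gripper(.4)
p=L(ctrl.current_tool_pos());ctrl.move_l(W(p[0],p[1],.15),.3)
ctrl.goto(W(.01,-.03,.27),R0)
im=ctrl.read_camera("wrist");cv2.imwrite("pics/w10.png",im);P=cam("wrist");print(ctrl.current_t())
import pickle;pickle.dump(P,open("P10.pkl","wb"))
ref=cv2.imread("pics/w6.png");u=proj(P,W(0,G,.07)).astype(int)
sl=(slice(u[1]-60,u[1]+40),slice(u[0]-70,u[0]+70))
d=cv2.absdiff(im[sl],ref[sl]).max(2);print((d>30).mean())
g=cv2.resize(cv2.cvtColor(im[sl],cv2.COLOR_BGR2HSV)[...,1],(70,50));
for r in g[::2]: print("".join("#" if v>70 else "+" if v>25 else "." for v in r))
v=cv2.resize(cv2.cvtColor(im[sl],cv2.COLOR_BGR2GRAY),(70,50))
for r in v[::2]: print("".join(" .:-=+*#%@"[min(int(q)//26,9)] for q in r))
```

```text
w 9.546820425005157 [-0.2548 -0.5666 -3.5811]
58.275
0.036071428571428574
###################################+..................................
###################################+..................................
###################################+..................................
###################################+..................................
###################################+..................................
###################################+..................................
####################################..................................
####################################..................................
####################################..................................
####################################..................................
####################################..................................
####################################..................................
####################################..................................
################################......................................
################################
[... 1823 characters left out ...]
#%%%@@%%%%%%%@@@%#%%%#***+++=====++=======+++++++++++++++++++
##%%#%%%%%%%%%%%%%%%%%@%@@@@******#+++++++===+===+++++++++++++++++++++
%%%%%%%%%%%%%%%%%%%%%%@%@@@@%******+%#####--+#*+++++++++++++++++++++++
%%%%%%%%%%%%%%##*+++**#%@@@%*******+%#####-:+#*+++++++++++++++++++++++
%%%%%%%%%%%%%**********#@@@@********%#####-:+#*+++++++++++++++++++++++
%%%%%%%%%%%%%***********#***********%#####-:+#*+++++++++++++++++++++++
%%%%%%%%%%%%%*********#*#*****#****+%#####-:+#*+++++++++++++++++++++++
%%%%%%%%%%%%#***********#**********+######-:+#*+++++++++++++++++++++++
%%%%%%%%%%%%%**********##*****#****+#%%###-:+#*+++++++++++++++++++++++
%%%%%%%%%%%%%*********####****#****+######-:+#*+++++++++++++++++++++++
```

Peg gripped at 9.5 mm and the view matches the earlier arm-up image, so the stop is up. Now I check numerically that the strip is in place and the carriage unmoved.

Run:
```python
from h import *
import pickle
P=pickle.load(open("P10.pkl","rb"));im=cv2.imread("pics/w10.png");ref=cv2.imread("pics/w6.png")
d=cv2.absdiff(im,ref).max(2);d[235:]=0
m=(d>18).astype(np.uint8);k,l,st,ce=cv2.connectedComponentsWithStats(m)
for s in sorted(st[1:],key=lambda s:-s[4])[:6]: print(s)
for n,X in [("endR",W(0,G,.054)),("endL",W(-.028,G,.054)),("midR",W(0,0,.054)),("midL",W(-.028,0,.054))]: print(n,proj(P,X))
for n in ("scene","side"):
    a=ctrl.read_camera(n);cv2.imwrite(f"pics/{n}11.png",a);b=cv2.imread(f"pics/{n}0.png");d=(cv2.absdiff(a,b).max(2)>25).astype(np.uint8)
    p=cam(n);print(n,[proj(p,X).round() for X in (W(-.014,-.11,.054),W(-.014,-.038,.054),W(-.014,.03,.054))])
    hs=cv2.cvtColor(a,cv2.COLOR_BGR2HSV)
    old=(191,237) if n=="scene" else (357,160);print("old strip place",hs[old[1],old[0]])
    k,l,st,ce=cv2.connectedComponentsWithStats(d)
    for s in sorted(st[1:],key=lambda s:-s[4])[:8]: print(s)
```

```text
[ 247  102   72  133 1502]
[313 225  24  10 178]
[221 225  23  10 172]
[203  38  81  29 145]
[301  70  12  34 131]
[536 170   2  50 100]
endR [270.7184 115.2274]
endL [246.5566 115.2558]
midR [270.9946 160.6025]
midL [247.5698 160.6252]
scene [array([313., 178.]), array([332., 169.]), array([350., 161.])]
old strip place [ 30  18 125]
[  192     0   193   161 10406]
[   0    0  110  190 8290]
[  71  108  208  142 7459]
[ 162   17   40   64 1191]
[ 158  224   68   27 1051]
[ 297  147   64   42 1007]
[334 172  52  36 861]
[326   0  31  14 308]
side [array([250., 250.]), array([226., 273.]), array([202., 297.])]
old strip place [ 30  19 149]
[  385     0   175   378 28667]
[   58     0   190   206 16291]
[  335   223   128   197 10078]
[ 258  319  110  101 5492]
[ 152  241  125  111 4919]
[ 194    0  107   49 3111]
[ 230  300   69   68 1906]
[ 301    0   71   33 1350]
```

Run:
```python
from h import *
import pickle
P=pickle.load(open("P10.pkl","rb"));im=cv2.imread("pics/w10.png");ref=cv2.imread("pics/w6.png")
d=cv2.absdiff(im,ref).max(2)
E=[]
for v in range(125,230,6):
    u=np.flatnonzero(d[v,235:285]>18)+235
    if len(u): x=L(onplane(P,(u[0]-.5,v),.054));E.append(x);print(v,u[0],u[-1],x[:2])
E=np.array(E);print("skew rad",np.polyfit(E[:,1],E[:,0],1))
g=cv2.cvtColor(im,cv2.COLOR_BGR2GRAY)
print("end rows",g[100:130,252],g[100:130,258]);print(cv2.cvtColor(ref,cv2.COLOR_BGR2GRAY)[100:130,252])
t=ref[74:98,270:298];r=cv2.matchTemplate(im[66:106,262:306],t,cv2.TM_CCOEFF_NORMED);print("carriage shift px",np.array(np.unravel_index(r.argmax(),r.shape))-8,r.max())
print("expected y",[L(onplane(P,(252,v),.054))[1] for v in (112,115,118)],G)
```

```text
125 244 284 [-0.0318  0.0413]
131 247 284 [-0.0285  0.0345]
137 248 284 [-0.0275  0.0276]
143 248 284 [-0.0276  0.0207]
149 248 284 [-0.0278  0.0137]
155 249 284 [-0.0267  0.0066]
161 249 284 [-0.0269 -0.0004]
167 249 284 [-0.0271 -0.0076]
173 249 284 [-0.0272 -0.0148]
179 248 284 [-0.0286 -0.0221]
185 241 284 [-0.0373 -0.0294]
191 248 284 [-0.0289 -0.0368]
197 248 284 [-0.0291 -0.0443]
203 251 284 [-0.0256 -0.0518]
209 249 272 [-0.0282 -0.0594]
215 249 272 [-0.0284 -0.0671]
221 272 283 [ 0.0002 -0.0748]
227 235 284 [-0.0462 -0.0826]
skew rad [-0.0182 -0.0283]
end rows [177 176 177 177 177 177 177 176 177 176 175 189 240 237 235 171 210 236
 234 234 234 233 233 233 234 234 234 234 234 234] [184 185 185 185 185 184 184 187 212 217 238 237 236 237 242 179 171 177
 176 177 175 174 173 185 232 174 177 178 178 178]
[169 168 169 169 168 168 168 168 168 167 166 181 236 232 231 232 231 231
 231 231 232 232 231 231 231 231 231 231 232 233]
carriage shift px [0 0] 0.9350081
expected y [np.float64(0.05581643439917473), np.float64(0.05247809522164802), np.float64(0.04912626146208574)] 0.0522
```

```bash
python3 -c "
from bench import ctrl
print(ctrl.current_t());print(ctrl.sign_off())"
```

```text
58.375
the job is handed in; nothing more can be done
None
```

The job is handed in at 58.4 s: the last checks show the stop up, the strip flush to the fence and gauge plane (about 1 mm) and no visible carriage shift, but raising the stop briefly cost up to about 51 N at the tool (limits: 40 N on arm or gripper body, 120 N at the wrist), and no verdict was returned.

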